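# Tip both parts crates, send the stamped one to the dispatch line

## Task

One of the two lidded parts crates is stamped underneath with a white ring and bar. Without gripping or lifting anything, push each crate over with the fingertips so that it lies on its side with its lid towards the robot and its base facing away; once both are lying so, push the stamped crate, still lying on its side, away from the robot until the lower edge of its base rests on the broad white dispatch line, roughly square to it. Leave the other crate where it has fallen and do not disturb the other things on the bench.

Things in the scene. Friction and masses are not known exactly. Their poses are not given: they have to be found in the camera images.
- crate_stamped: The crate with the stamp: closed, rigid, dark grey with a lighter grey lid part, flat faces, 80 mm deep (x), 120 wide (y), 125 tall (z). Origin: centre of the underside; z points from underside to lid, -x is the face towards the robot (within 15 degrees). It starts upright. The stamp, seen only once it is tipped, is a white ring 66 mm across with a 96 mm bar, flat on the underside.
- crate_plain: The crate without stamp: same size, look and frame, bare dark grey underside. Either crate may stand left or right. Each weighs 0.35 to 0.7 kg, evenly spread; friction on the bench 0.5 to 0.72. Pushed near the top of its far face towards the robot, a crate pivots on its near bottom edge, passes balance at 33 degrees and falls on its near face; pushed low, it slides.
- crate_stamped_edge (a point): Middle of the bottom edge of the stamped crate's near face (x = -40 mm, y = 0, z = 0 in its frame), on which it pivots; when the crate lies on its near face this is the lower edge of its base, on the bench, farthest from the robot.
- crate_plain_edge (a point): The same point on the plain crate.
- dispatch_line: The dispatch line: a flat white band marked on the bench beyond the crates, 50 mm wide (its x) and 840 mm long (its y), no height to speak of. Origin: middle of the band, on the bench; x points away from the robot across the band, y along it. A fixed roller conveyor 37 mm high runs along it, its near side 51 mm beyond the band's middle.
- jar: Bystander between the crates: upright clear jar with black cap, 40 mm diameter, 60 mm tall; origin at centre of its foot.
- screwdriver: Bystander: black-handled screwdriver 160 mm long, lying between the crates; origin under its middle, x along it.
- parts_cup: Bystander: small open black cup, 60 mm diameter, 55 mm tall, nearer the robot; origin at centre of its foot.
- tape_roll: Bystander on the left: paper tape roll lying flat, 80 mm diameter, 24 mm tall; origin at centre of its underside.
- gauge_block: Bystander on the left: steel block 50 x 30 x 30 mm; origin at centre of its underside.
- wrench: Bystander on the right: flat steel wrench 150 mm long; origin under its middle, x along it.
- roller_spare: Bystander on the right: upright aluminium roller, 32 mm diameter, 60 mm tall; origin at centre of its foot.
Mind the look-alikes: they are no part of the job. Leave any turquoise look-alike of the crate_stamped alone. What is shaped like the crate_plain but blue is not meant.

How it is judged:
By the outcome, as a careful person would: the job done as asked, in the order asked, and still so for the second after the job is handed in, with the robot touching nothing.
It also fails if it takes over 64 s, if anything falls off the work surface, if the arm or the gripper's body presses on something with over 40 N, if the wrist force passes 120 N, or if a joint passes its speed limit or range.

## Robot

A 6-joint arm with a two-finger parallel gripper is mounted at the origin on the work surface. World frame = base frame: x ahead of the robot, y to its left, z up, the work surface at z = 0. Lengths are in m, angles in rad, forces in N, time in s.
With the tool pointing down it reaches from about 0.35 to 0.775 m from the base axis. Payload 7.3 kg.
Tool frame: the origin (TCP) lies at the very end of the fingers, on their centre line; the grasp point (between the pads) lies 19 mm behind it; z points along the fingers, x is the direction in which the jaws open and shut, and the axes are right-handed (so a half turn about z gives the same grasp; the last joint's range is limited). The gripper opens to 92 mm and grips with 3 to 60 N. Pads are 19 mm wide; open, the fingers measure 130 mm over their backs; the gripper's body (75 mm by 190 mm) begins 47 mm behind the grasp point.
Start: joints at [-1.314, 0.342, 1.524, -0, 1.275, -0.146], TCP at [0.206, -0.483, 0.227] pointing down, gripper open.
Joint ranges: [-2.53, 2.53], [-0.77, 2.02], [0.04, 2.7], [-1, 4.14], [0.28, 2.66], [-3.11, 3.11]. Speed limits (rad/s): [2.57, 2.57, 3.14, 3.14, 3.14, 3.14].

## Interface

Orientations are given as [roll, pitch, yaw] about the fixed x, y, z axes, in that order (R = Rz(yaw) Ry(pitch) Rx(roll)).
In Python, from cell import observe, read_camera, camera_params, hand_in gives the robot as it stands.
- The arm moves only by the tool apply_moves, never from a script. Its argument "increments" is a list of rows, each an object with "grip": the opening, from 0 (shut) to 1 (fully open); "linear": the shift along the world's x, y, z in mm, a list of three; "turn": the turn, a rotation vector about the world's x, y, z in units of 6 degrees (1.0 is 6 degrees), a list of three. A call has 1 to 10 rows; each row is the pose to reach, as a shift and turn from the pose commanded when the call began; what a row does not reach only later rows make up. A row lasts 1/10 s, in which the tool goes at most 50 mm and 8.59 degrees, less where a joint would pass 70% of its speed; a pose out of reach is approached as far as the arm can. A call with a gripper value outside its range is refused whole. The fingers move at their own pace and stop on an object; "grip_force" is the grip in N (left out, the last holds). Time passes only in rows, so rows that repeat a pose let the fingers close. It gives the time, the measured TCP pose, the force and the opening at its end, in the units of the state.
- observe(): the state, without advancing time (a new reading comes with each control period).
- read_camera(name): name is "side" or "top" or "wrist"; returns the picture (420x560x3 uint8, red, green, blue); there is no depth.
- camera_params(name): a dict with "camera_matrix" (3x3 intrinsics, pixels), "k1" (the pictures are not rectified: a ray, as slopes to the right and down, at radius r is drawn at 1 + k1 r^2 times it, then the intrinsics apply), "world_to_cam" (4x4, takes a point from world to camera coordinates); the wrist camera has in their place "hand_eye" (4x4, takes a point from camera to tool coordinates, whose origin is the TCP and whose axes are the tool frame's). Camera axes: x right, y up, looking along -z (the intrinsics and any distortion apply to the point x, -y, -z); pixel columns grow to the right and rows downward; lengths in m; the calibration is good to about 2 mm. A picture is of the moment at which its call begins: read the wrist's pose just before it. camera_params takes no time and is no camera call.
- hand_in(): hands the job in, once; it reports no verdict.
The state is a dict: "time": time; "qpos": joint angles; "qvel": joint speeds; "joint_efforts": joint torques, N m; "tool_pos": TCP position; "tool_rot": TCP orientation; "contact_force": force on the tool from outside, world axes, zero at the start; "torque": the same for the moment, N m; "opening": finger opening in m.
Only numpy, scipy, OpenCV 4.12 (cv2) and the standard library are available. Lean on these libraries where they do the work, as an engineer would, in place of code of your own. Each camera call takes 0.05 s, during which the arm holds its last target.

## Working session

There is one attempt and no reset: what is moved stays moved. The work goes in short steps, Python scripts to look and compute and a tool call to move; the robot and the scene stay as the last step left them, time stands still between calls to the robot, and variables do not carry over. Pictures are saved under pics/ and viewed, and the job is handed in when it is done.

Besides the shell and the picture viewer there is one more tool, called after ">>>" as name(argument=value, ...), one argument or row to a line, values as JSON. apply_moves: Moves the arm, as the interface text tells. Its arguments: {"type":"object","properties":{"increments":{"type":"array","items":{"type":"object","properties":{"grip":{"type":"number"},"linear":{"type":"array","items":{"type":"number"}},"turn":{"type":"array","items":{"type":"number"}}}}},"grip_force":{"type":"number"}},"required":["increments"]}

```bash
ls; mkdir -p pics; cat > h.py <<'E'
import numpy as np, cv2, json
from cell import observe, read_camera, camera_params, hand_in
def snap(n,fn):
    im=read_camera(n); cv2.imwrite('pics/'+fn,cv2.cvtColor(im,cv2.COLOR_RGB2BGR)); return im
def ray(n,uv):
    p=camera_params(n); K=np.array(p['camera_matrix']); k1=p['k1']
    d=np.linalg.solve(K,[uv[0],uv[1],1]); d=d[:2]/d[2]; s=d.copy()
    for _ in range(30): s=d/(1+k1*(s@s))
    T=np.array(p['world_to_cam']); R=T[:3,:3]; o=-R.T@T[:3,3]
    return o, R.T@np.array([s[0],-s[1],-1])
def onplane(n,uv,z):
    o,d=ray(n,uv); return o+d*(z-o[2])/d[2]
def proj(n,P):
    p=camera_params(n); K=np.array(p['camera_matrix']); k1=p['k1'];T=np.array(p['world_to_cam'])
    c=T[:3,:3]@np.array(P)+T[:3,3]; s=np.array([c[0],-c[1]])/-c[2]; s=s*(1+k1*(s@s))
    return (K@[s[0],s[1],1])[:2]
E
python3 - <<'E'
from h import *
for n in('side','top'): snap(n,n+'0.png'); p=camera_params(n);print(n,p['k1'],np.round(p['world_to_cam'],3).tolist())
o=observe();print(o)
E
```

```text
pics
side 0.038964982040040286 [[-0.804, -0.595, 0.01, 0.429], [0.416, -0.551, 0.724, -0.27], [-0.425, 0.586, 0.69, -0.777], [0.0, 0.0, 0.0, 1.0]]
top -0.0016021871159296 [[-0.001, -1.0, 0.01, -0.004], [0.993, -0.0, 0.119, -0.578], [-0.119, 0.01, 0.993, -0.95], [0.0, 0.0, 0.0, 1.0]]
{'time': 0.1, 'qpos': array([-1.31400529e+00,  3.42635161e-01,  1.52489576e+00, -2.35805591e-05,
        1.27542231e+00, -1.46005842e-01]), 'qvel': array([-0.00018119, -0.00100825, -0.00327803,  0.00027835,  0.00113917,
        0.0010904 ]), 'joint_efforts': array([ 1.21259967e-03, -4.32006848e+01, -2.44693476e+01,  7.18639302e-02,
        5.26133215e-02, -4.95519964e-05]), 'tool_pos': array([ 0.20571497, -0.48262718,  0.22613273]), 'tool_rot': array([-3.14141702e+00,  1.34938066e-03, -1.16799246e+00]), 'contact_force': array([ 0.47783162, -0.29284954,  0.67955151]), 'torque': array([-0.01658693, -0.01969377,  0.01484543]), 'opening': 0.09197429009805168}
```

View pics/top0.png

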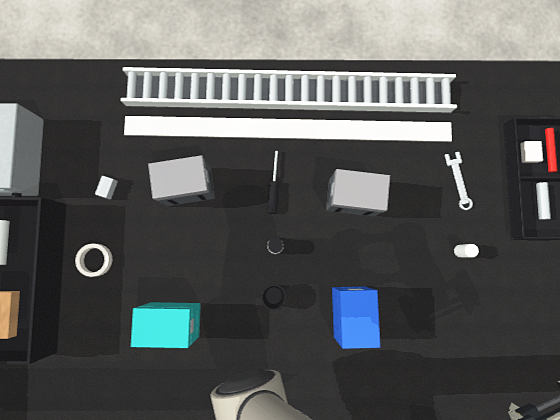

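View pics/side0.png

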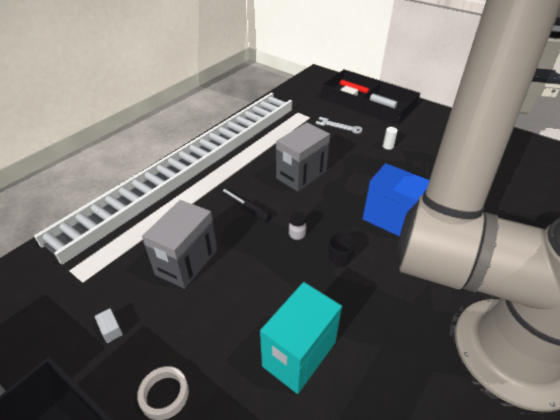

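The top view shows the grey crates at about (181,178) and (359,190). The jar is at (275,246) and the screwdriver at (275,180). The turquoise and blue look-alikes sit nearer the robot, at (165,325) and (356,317). Next I'll measure positions.

```bash
python3 - <<'E'
from h import *
im=cv2.cvtColor(cv2.imread('pics/top0.png'),cv2.COLOR_BGR2RGB)
hsv=cv2.cvtColor(im,cv2.COLOR_RGB2HSV)
m=((hsv[...,2]>110)&(hsv[...,1]<40)).astype(np.uint8)
n,l,s,c=cv2.connectedComponentsWithStats(m)
for i in range(1,n):
    if s[i,4]<80: continue
    cn=cv2.findContours((l==i).astype(np.uint8),0,2)[0][0]
    r=cv2.boxPoints(cv2.minAreaRect(cn))
    print(s[i],im[l==i].mean(0).round())
    for z in (0,.125): print(z,[tuple((onplane('top',q,z)[:2]*1000).round().astype(int)) for q in r])
print('pts')
for nm,uv,z in [('jar',(276,246),.06),('cup',(274,297),.055),('sd tip',(277,152),.01),('sd end',(274,212),.02),('blueT',(356,290),.125),('blue tl',(333,290),.125),('blue bl',(337,346),.125),('turq tl',(136,305),.125),('turq br',(190,346),.125)]:
    print(nm,(onplane('top',uv,z)*1000).round())
E
python3 -c "
import cv2
im=cv2.imread('pics/top0.png')[95:265,80:480];cv2.imwrite('pics/crop0.png',cv2.resize(im,None,fx=2,fy=2,interpolation=cv2.INTER_CUBIC))"
```

```text
[    0     0   560    61 33519] [206. 203. 193.]
0 [(np.int64(1147), np.int64(737)), (np.int64(1156), np.int64(-764)), (np.int64(984), np.int64(-749)), (np.int64(979), np.int64(724))]
0.125 [(np.int64(1062), np.int64(647)), (np.int64(1070), np.int64(-669)), (np.int64(920), np.int64(-656)), (np.int64(915), np.int64(635))]
[ 120   67  337   46 9716] [204. 208. 206.]
0 [(np.int64(856), np.int64(406)), (np.int64(962), np.int64(409)), (np.int64(945), np.int64(-474)), (np.int64(839), np.int64(-466))]
0.125 [(np.int64(807), np.int64(356)), (np.int64(900), np.int64(359)), (np.int64(886), np.int64(-415)), (np.int64(792), np.int64(-408))]
[   0  103   21   90 1332] [200. 206. 206.]
0 [(np.int64(862), np.int64(714)), (np.int64(862), np.int64(663)), (np.int64(629), np.int64(646)), (np.int64(629), np.int64(696))]
0.125 [(np.int64(812), np.int64(627)), (np.int64(812), np.int64(582)), (np.int64(608), np.int64(567)), (np.int64(608), np.int64(610))]
[ 124  116  328   26 6394] [250. 249. 247.]
0 [(np.int64(777), np.int64(392)), (np.int64(829), np.int64(394)), (np.int64(814), np.int64(-453)), (np.int64
[... 3690 characters left out ...]
 (np.int64(85), np.int64(90))]
0.125 [(np.int64(181), np.int64(80)), (np.int64(181), np.int64(-37)), (np.int64(131), np.int64(-37)), (np.int64(131), np.int64(80))]
[508 403  15  17 127] [145. 144. 132.]
0 [(np.int64(112), np.int64(-545)), (np.int64(122), np.int64(-571)), (np.int64(86), np.int64(-585)), (np.int64(76), np.int64(-560))]
0.125 [(np.int64(155), np.int64(-477)), (np.int64(164), np.int64(-500)), (np.int64(132), np.int64(-512)), (np.int64(124), np.int64(-490))]
pts
jar [491.   3.  60.]
cup [374.   7.  55.]
sd tip [730.  -0.  10.]
sd end [576.   7.  20.]
blueT [ 394. -170.  125.]
blue tl [ 394. -120.  125.]
blue bl [ 277. -127.  125.]
turq tl [364. 302. 125.]
turq br [279. 185. 125.]
```

View pics/crop0.png

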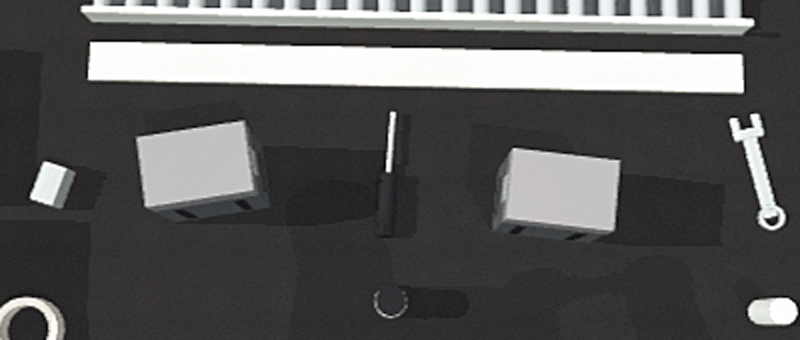

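>>> apply_moves(
  increments=[
    {"grip":0.45,"linear":[40,25,1],"turn":[0,0,-0.5]},
    {"grip":0.45,"linear":[80,50,2],"turn":[0,0,-1]},
    {"grip":0.45,"linear":[120,75,3],"turn":[0,0,-1.5]},
    {"grip":0.45,"linear":[160,100,4],"turn":[0,0,-2]},
    {"grip":0.45,"linear":[200,125,5],"turn":[0,0,-2.5]},
    {"grip":0.45,"linear":[240,150,6],"turn":[0,0,-3]},
    {"grip":0.45,"linear":[280,175,7],"turn":[0,0,-3.5]},
    {"grip":0.45,"linear":[320,200,8],"turn":[0,0,-4]},
    {"grip":0.45,"linear":[360,225,9],"turn":[0,0,-4.5]},
    {"grip":0.45,"linear":[400,250,10],"turn":[0,0,-4.9]},
  ],
)

```text
time: 1.1
tool_pos: [0.6071, -0.2315, 0.2363]
tool_rot: [3.141, 0.0, -1.683]
contact_force: [0.3, 0.3, 0.1]
opening: 0.0413
```

>>> apply_moves(
  increments=[
    {"grip":0.45,"linear":[42,20,0]},
    {"grip":0.45,"linear":[86,41,0]},
    {"grip":0.45,"linear":[86,41,0]},
  ],
)

```text
schema error: expected keys grip, linear, turn
```

```bash
python3 - <<'E'
from h import *
print(camera_params('wrist'))
o=observe();print(o['time'],o['tool_pos'],o['tool_rot'],o['opening'],o['qpos'])
snap('wrist','w1.png')
E
```

```text
{'camera_matrix': array([[318.24069688,   0.        , 280.25827181],
       [  0.        , 318.24069688, 212.47773438],
       [  0.        ,   0.        ,   1.        ]]), 'k1': -0.07007037261371091, 'hand_eye': array([[ 9.99999836e-01,  3.47267671e-04,  4.54670079e-04,
         6.19822754e-04],
       [ 4.61623177e-04, -9.59220101e-01, -2.82659840e-01,
        -7.65624918e-02],
       [ 3.37970055e-04,  2.82660003e-01, -9.59220104e-01,
        -1.58045139e-01],
       [ 0.00000000e+00,  0.00000000e+00,  0.00000000e+00,
         1.00000000e+00]])}
1.1 [ 0.6071231  -0.23152964  0.23627812] [ 3.14071760e+00  1.25557458e-04 -1.68299326e+00] 0.04128287973744085 [-4.82084795e-01  5.73757351e-01  1.12262739e+00 -2.00837145e-04
  1.44606918e+00  1.20093349e+00]
```

View pics/w1.png

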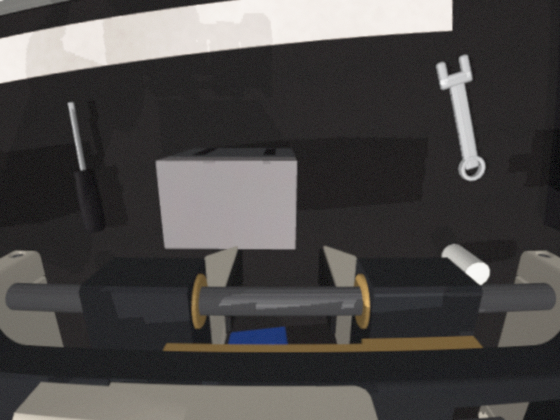

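>>> apply_moves(
  increments=[
    {"grip":0.45,"linear":[42,20,0],"turn":[0,0,0]},
    {"grip":0.45,"linear":[86,41,0],"turn":[0,0,0]},
    {"grip":0.45,"linear":[86,41,-20],"turn":[0,0,0]},
    {"grip":0.45,"linear":[86,41,-60],"turn":[0,0,0]},
    {"grip":0.45,"linear":[86,41,-100],"turn":[0,0,0]},
    {"grip":0.45,"linear":[86,41,-136],"turn":[0,0,0]},
    {"grip":0.45,"linear":[86,41,-136],"turn":[0,0,0]},
  ],
)

```text
time: 1.85
tool_pos: [0.6881, -0.1906, 0.0936]
tool_rot: [3.129, 0.003, -1.681]
contact_force: [0.1, 0.0, -0.5]
opening: 0.0413
```

```bash
python3 - <<'E'
from h import *
o=observe();print(o['time'],o['tool_pos'],o['tool_rot'],o['opening'],o['qpos'],o['contact_force'])
a=snap('side','s2.png');b=snap('top','t2.png')
cv2.imwrite('pics/c2.png',cv2.cvtColor(np.hstack([a[:,150:],b[:,150:]])[40:400,:800],cv2.COLOR_RGB2BGR))
E
```

```text
1.85 [ 0.68809087 -0.19055641  0.09361372] [ 3.12891162  0.00332329 -1.68103968] 0.041284671237804584 [-3.77310575e-01  8.10365349e-01  1.07054319e+00 -1.47739937e-04
  1.27379260e+00  1.30375220e+00] [ 0.10621464  0.0427885  -0.51032639]
```

View pics/c2.png

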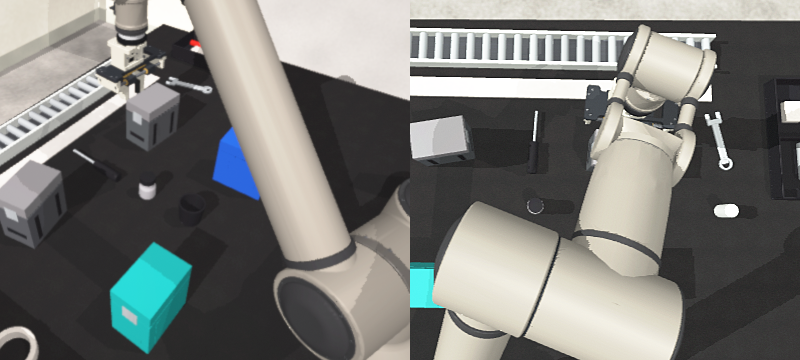

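>>> apply_moves(
  increments=[
    {"grip":0.45,"linear":[-10,1,0],"turn":[0,0,0]},
    {"grip":0.45,"linear":[-18,2,0],"turn":[0,0,0]},
    {"grip":0.45,"linear":[-26,3,2],"turn":[0,0,0]},
    {"grip":0.45,"linear":[-34,4,4],"turn":[0,0,0]},
    {"grip":0.45,"linear":[-42,5,6],"turn":[0,0,0]},
    {"grip":0.45,"linear":[-50,6,9],"turn":[0,0,0]},
    {"grip":0.45,"linear":[-58,6,12],"turn":[0,0,0]},
    {"grip":0.45,"linear":[-66,7,15],"turn":[0,0,0]},
  ],
)

```text
time: 2.75
tool_pos: [0.6249, -0.1849, 0.1161]
tool_rot: [3.141, -0.0, -1.681]
contact_force: [1.6, -0.8, 2.6]
opening: 0.0412
```

```bash
python3 - <<'E'
from h import *
o=observe();print(o['time'],o['tool_pos'],o['contact_force'])
a=snap('side','s3.png');b=snap('wrist','w3.png')
cv2.imwrite('pics/c3.png',cv2.cvtColor(np.hstack([a[:,150:],b])[40:400,:800],cv2.COLOR_RGB2BGR))
E
```

```text
2.75 [ 0.624889   -0.18493557  0.11605579] [ 1.60223065 -0.77492382  2.570127  ]
```

View pics/c3.png

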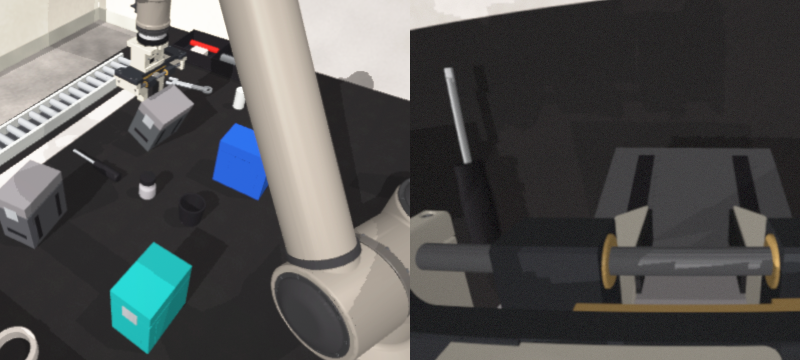

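The crate is tilting about its near edge without sliding. I'll keep pulling.

>>> apply_moves(
  increments=[
    {"grip":0.45,"linear":[-8,1,3],"turn":[0,0,0]},
    {"grip":0.45,"linear":[-16,2,5],"turn":[0,0,0]},
    {"grip":0.45,"linear":[-24,3,6],"turn":[0,0,0]},
    {"grip":0.45,"linear":[-32,4,6],"turn":[0,0,0]},
    {"grip":0.45,"linear":[-40,5,6],"turn":[0,0,0]},
    {"grip":0.45,"linear":[-40,5,6],"turn":[0,0,0]},
  ],
)

```text
time: 3.45
tool_pos: [0.5847, -0.1798, 0.1217]
tool_rot: [3.141, 0.0, -1.681]
contact_force: [-0.2, 0.0, 0.8]
opening: 0.0413
```

```bash
python3 - <<'E'
from h import *
o=observe();print(o['time'],o['tool_pos'],o['contact_force'])
a=snap('side','s4.png');b=snap('wrist','w4.png')
cv2.imwrite('pics/c4.png',cv2.cvtColor(np.hstack([a[:,150:],b])[40:400,:800],cv2.COLOR_RGB2BGR))
E
```

```text
3.45 [ 0.584659   -0.17980135  0.12172514] [-0.18730381  0.00514825  0.77190082]
```

View pics/c4.png

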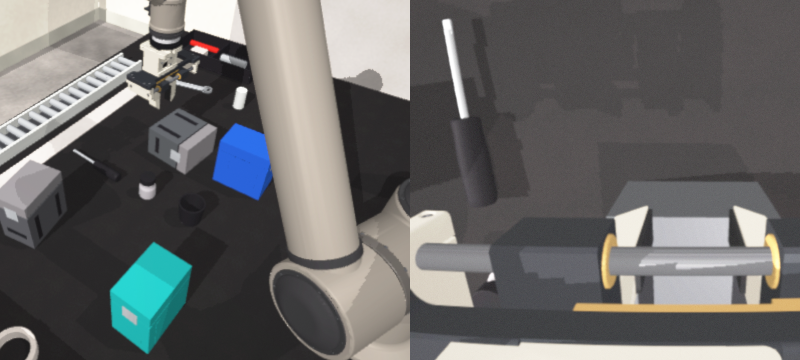

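The right crate now lies on its near face with its lid towards the robot. Next is the left crate.

>>> apply_moves(
  increments=[
    {"grip":0.45,"linear":[0,0,45],"turn":[0,0,0]},
    {"grip":0.45,"linear":[0,0,90],"turn":[0,0,0]},
    {"grip":0.45,"linear":[10,40,115],"turn":[0,0,0.3]},
    {"grip":0.45,"linear":[20,85,115],"turn":[0,0,0.6]},
    {"grip":0.45,"linear":[30,130,115],"turn":[0,0,1]},
    {"grip":0.45,"linear":[42,175,115],"turn":[0,0,1.4]},
    {"grip":0.45,"linear":[55,220,115],"turn":[0,0,1.8]},
    {"grip":0.45,"linear":[70,265,115],"turn":[0,0,2.2]},
    {"grip":0.45,"linear":[85,310,115],"turn":[0,0,2.6]},
    {"grip":0.45,"linear":[100,350,115],"turn":[0,0,2.6]},
  ],
)

```text
time: 4.55
tool_pos: [0.6862, 0.1726, 0.2367]
tool_rot: [-3.141, 0.0, -1.407]
contact_force: [1.7, -0.8, 1.2]
opening: 0.0411
```

>>> apply_moves(
  increments=[
    {"grip":0.45,"linear":[15,32,0],"turn":[0,0,0]},
    {"grip":0.45,"linear":[28,62,0],"turn":[0,0,0]},
    {"grip":0.45,"linear":[29,63,0],"turn":[0,0,0]},
    {"grip":0.45,"linear":[29,63,0],"turn":[0,0,0]},
  ],
)

```text
time: 4.95
tool_pos: [0.7149, 0.2337, 0.2355]
tool_rot: [3.14, -0.001, -1.407]
contact_force: [-0.3, -0.4, 1.0]
opening: 0.0411
```

```bash
python3 - <<'E'
from h import *
o=observe();print(o['time'],o['tool_pos'],o['tool_rot'],o['contact_force'])
a=snap('side','s5.png');b=snap('wrist','w5.png')
cv2.imwrite('pics/c5.png',cv2.cvtColor(np.hstack([a[:,150:],b])[40:400,:800],cv2.COLOR_RGB2BGR))
E
```

```text
4.95 [0.71485119 0.23373977 0.23554558] [ 3.14049453e+00 -5.09679904e-04 -1.40744135e+00] [-0.26259001 -0.40523328  0.97063644]
```

View pics/c5.png

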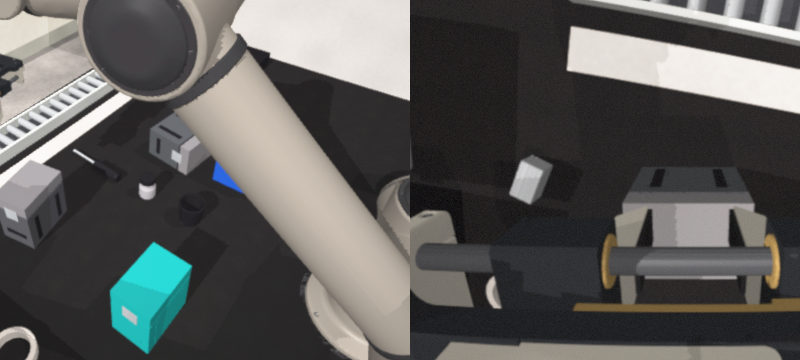

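>>> apply_moves(
  increments=[
    {"grip":0.45,"linear":[0,0,-40],"turn":[0,0,0]},
    {"grip":0.45,"linear":[0,0,-85],"turn":[0,0,0]},
    {"grip":0.45,"linear":[0,0,-125],"turn":[0,0,0]},
    {"grip":0.45,"linear":[0,0,-135],"turn":[0,0,0]},
    {"grip":0.45,"linear":[0,0,-135],"turn":[0,0,0]},
  ],
)

```text
time: 5.55
tool_pos: [0.7142, 0.2317, 0.1008]
tool_rot: [3.139, -0.0, -1.41]
contact_force: [0.3, -0.3, 1.1]
opening: 0.0412
```

>>> apply_moves(
  increments=[
    {"grip":0.45,"linear":[-10,-2,0],"turn":[0,0,0]},
    {"grip":0.45,"linear":[-18,-3,0],"turn":[0,0,0]},
    {"grip":0.45,"linear":[-26,-4,2],"turn":[0,0,0]},
    {"grip":0.45,"linear":[-34,-6,4],"turn":[0,0,0]},
    {"grip":0.45,"linear":[-42,-7,6],"turn":[0,0,0]},
    {"grip":0.45,"linear":[-50,-8,9],"turn":[0,0,0]},
    {"grip":0.45,"linear":[-58,-10,12],"turn":[0,0,0]},
    {"grip":0.45,"linear":[-66,-11,15],"turn":[0,0,0]},
  ],
)

```text
time: 6.35
tool_pos: [0.6481, 0.2217, 0.1174]
tool_rot: [3.141, -0.0, -1.409]
contact_force: [0.4, -0.7, 2.0]
opening: 0.0413
```

```bash
python3 - <<'E'
from h import *
o=observe();print(o['time'],o['tool_pos'],o['tool_rot'],o['contact_force'])
a=snap('side','s6.png');b=snap('wrist','w6.png')
cv2.imwrite('pics/c6.png',cv2.cvtColor(np.hstack([a[:,:300],b[:,60:]])[40:400,:800],cv2.COLOR_RGB2BGR))
E
```

```text
6.35 [0.64807599 0.22173444 0.11743483] [ 3.14145695e+00 -1.73672931e-04 -1.40898433e+00] [ 0.44398931 -0.68590022  1.9981651 ]
```

View pics/c6.png

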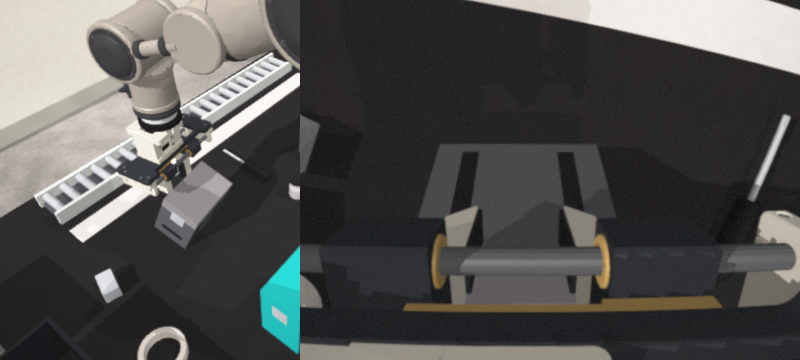

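The left crate is tipping cleanly too, so I'll continue.

>>> apply_moves(
  increments=[
    {"grip":0.45,"linear":[-8,-1,3],"turn":[0,0,0]},
    {"grip":0.45,"linear":[-16,-3,5],"turn":[0,0,0]},
    {"grip":0.45,"linear":[-24,-4,6],"turn":[0,0,0]},
    {"grip":0.45,"linear":[-32,-5,6],"turn":[0,0,0]},
    {"grip":0.45,"linear":[-40,-7,6],"turn":[0,0,0]},
    {"grip":0.45,"linear":[-40,-7,6],"turn":[0,0,0]},
    {"grip":0.45,"linear":[-40,-7,6],"turn":[0,0,0]},
  ],
)

```text
time: 7.15
tool_pos: [0.6088, 0.215, 0.1229]
tool_rot: [-3.141, -0.0, -1.409]
contact_force: [-0.3, 0.5, 0.1]
opening: 0.0415
```

```bash
python3 - <<'E'
from h import *
o=observe();print(o['time'],o['tool_pos'],o['tool_rot'],o['contact_force'])
a=snap('side','s7.png');b=snap('wrist','w7.png')
cv2.imwrite('pics/c7.png',cv2.cvtColor(np.hstack([a[:,:300],b[:,60:]])[40:400,:800],cv2.COLOR_RGB2BGR))
E
```

```text
7.15 [0.60882129 0.21498304 0.12291655] [-3.14127526e+00 -9.33934876e-05 -1.40884061e+00] [-0.27834608  0.45640674  0.06141252]
```

View pics/c7.png

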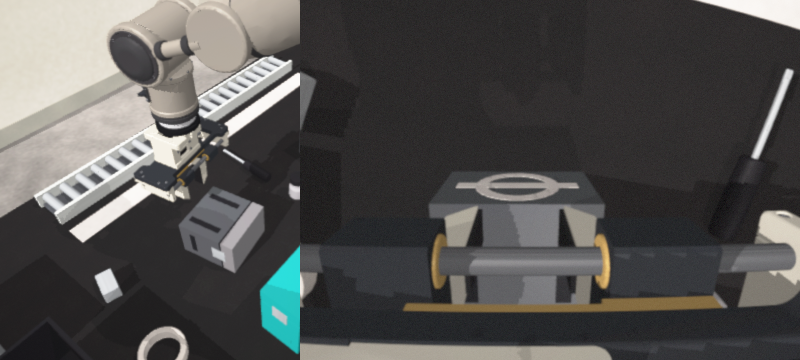

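The ring and bar show on the left crate's base at about (515,187) of the picture above, and the right crate's base was bare. So the left crate is the stamped one. I'll retreat over it and measure.

>>> apply_moves(
  increments=[
    {"grip":0.45,"linear":[0,0,45],"turn":[0,0,0]},
    {"grip":0.45,"linear":[0,0,90],"turn":[0,0,0]},
    {"grip":0.45,"linear":[-40,-5,110],"turn":[0,0,0]},
    {"grip":0.45,"linear":[-85,-10,110],"turn":[0,0,0]},
    {"grip":0.45,"linear":[-130,-15,110],"turn":[0,0,0]},
    {"grip":0.45,"linear":[-170,-20,110],"turn":[0,0,0]},
    {"grip":0.45,"linear":[-200,-25,110],"turn":[0,0,0]},
    {"grip":0.45,"linear":[-200,-25,110],"turn":[0,0,0]},
  ],
)

```text
time: 8.05
tool_pos: [0.4058, 0.1897, 0.2332]
tool_rot: [3.141, -0.0, -1.408]
contact_force: [-0.0, -0.6, -0.2]
opening: 0.0414
```

```bash
python3 - <<'E'
from h import *
o=observe();print(o['time'],o['tool_pos'],o['tool_rot'],o['contact_force'])
a=snap('side','s8.png');b=snap('top','t8.png')
cv2.imwrite('pics/c8.png',cv2.cvtColor(cv2.resize(np.hstack([a[:,60:400],b[:,80:480]]),(740,420)),cv2.COLOR_RGB2BGR))
E
```

```text
8.05 [0.40582981 0.18974385 0.23320402] [ 3.14064449e+00 -4.07180300e-05 -1.40794546e+00] [-0.01575951 -0.62373605 -0.23090044]
```

View pics/c8.png

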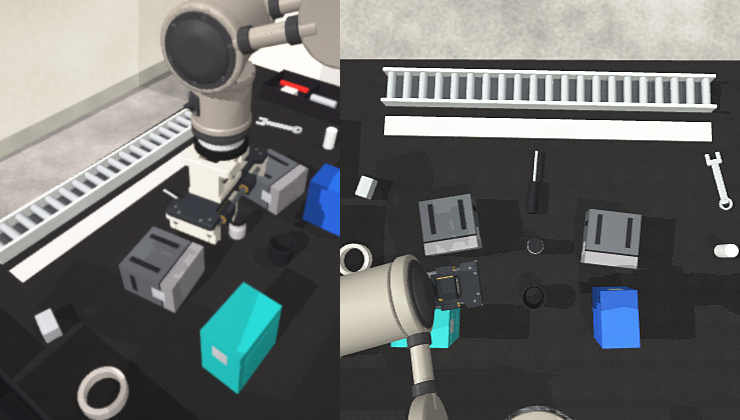

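```bash
python3 -c "
import cv2
im=cv2.imread('pics/t8.png')[180:275,140:240];cv2.imwrite('pics/crop8.png',cv2.resize(im,None,fx=6,fy=6,interpolation=cv2.INTER_CUBIC))"
```

```text
(no output)
```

View pics/crop8.png

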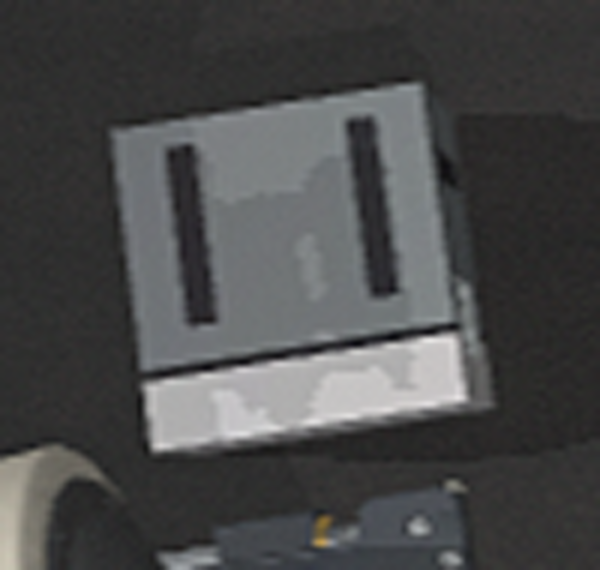

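```bash
python3 - <<'E'
from h import *
P=[]
for n,q in zip(('TL','TR','BR','BL'),((110,130),(422,84),(468,402),(152,455))):
    p=onplane('top',(q[0]/6+140-.5,q[1]/6+180-.5),.08)*1000; P.append(p); print(n,p.round())
P=np.array(P); print('base mid',(P[0]+P[1])/2,'lid mid',(P[2]+P[3])/2)
d=P[0]-P[1];print(np.degrees(np.arctan2(-d[0],d[1])),np.linalg.norm(d)); d=P[3]-P[2];print(np.degrees(np.arctan2(-d[0],d[1])),np.linalg.norm(d))
d=(P[0]+P[1]-P[2]-P[3])/2;print(np.degrees(np.arctan2(d[1],d[0])),np.linalg.norm(d))
im=cv2.cvtColor(cv2.imread('pics/t8.png'),cv2.COLOR_BGR2RGB)
m=(im.min(2)>235).astype(np.uint8); m[:110]=0;m[145:]=0
ys,xs=np.nonzero(m)
for x in (130,150,180,210,240,350,440):
    c=ys[xs==x]; print(x,[ (onplane('top',(x,v),0)[:2]*1000).round(1) for v in (c.max()+.5,c.min()-.5)])
E
```

```text
TL [594. 276.  80.]
TR [612. 156.  80.]
BR [490. 136.  80.]
BL [470. 256.  80.]
base mid [603.28295801 216.2082669   80.        ] lid mid [479.58793252 196.21052029  80.        ]
8.543334333878676 121.18597732451109
9.474934048130537 121.16458867641732
9.18353541213816 125.30111411654843
130 [array([778.3, 376.4]), array([828.8, 378.5])]
150 [array([778.4, 325.3]), array([826.2, 327. ])]
180 [array([775.9, 248.5]), array([826.4, 249.9])]
210 [array([776. , 171.7]), array([823.9, 172.6])]
240 [array([773.5,  94.7]), array([824.1,  95.2])]
350 [array([ 768.8, -188.2]), array([ 816.7, -189.3])]
440 [array([ 763.9, -420.7]), array([ 814.6, -423.2])]
```

>>> apply_moves(
  increments=[
    {"grip":0.75,"linear":[20,0,0],"turn":[0,0,0]},
    {"grip":0.75,"linear":[39,1,-10],"turn":[0,0,0]},
    {"grip":0.75,"linear":[39,1,-55],"turn":[0,0,0]},
    {"grip":0.75,"linear":[39,1,-100],"turn":[0,0,0]},
    {"grip":0.75,"linear":[39,1,-145],"turn":[0,0,0]},
    {"grip":0.75,"linear":[39,1,-180],"turn":[0,0,0]},
    {"grip":0.75,"linear":[39,1,-195],"turn":[0,0,0]},
    {"grip":0.75,"linear":[39,1,-195],"turn":[0,0,0]},
  ],
)

```text
time: 8.95
tool_pos: [0.4476, 0.1906, 0.0349]
tool_rot: [3.137, -0.001, -1.409]
contact_force: [-0.2, -0.1, 0.3]
opening: 0.0688
```

```bash
python3 - <<'E'
from h import *
o=observe();print(o['time'],o['tool_pos'],o['tool_rot'],o['contact_force'],o['opening'])
a=snap('side','s9.png');b=snap('wrist','w9.png')
cv2.imwrite('pics/c9.png',cv2.cvtColor(np.hstack([a[:,60:400],b[:,60:]])[:,:800],cv2.COLOR_RGB2BGR))
# arc plan
import math
h0,h1,L=9.3,-1.0,196+26
x,y=0,0
N=20
for i in range(1,N+1):
    # straight 26 first then arc
    pass
s=26.; x=s*math.cos(math.radians(h0)); y=s*math.sin(math.radians(h0)); print('contact',x,y)
for k in range(1,197):
    h=math.radians(h0+(h1-h0)*(k-.5)/196); x+=math.cos(h); y+=math.sin(h)
    if k%14==0: print(k,round(x,1),round(y,1),round((h1-h0)*k/196/6,2))
E
```

```text
8.95 [0.44763072 0.19059067 0.03491947] [ 3.13680116e+00 -5.39964851e-04 -1.40948021e+00] [-0.16064871 -0.13863123  0.34079962] 0.06883081903364291
contact 25.658248626576988 4.20169934868739
14 39.5 6.4 -0.12
28 53.3 8.4 -0.25
42 67.2 10.2 -0.37
56 81.1 11.8 -0.49
70 95.1 13.3 -0.61
84 109.0 14.6 -0.74
98 123.0 15.7 -0.86
112 136.9 16.6 -0.98
126 150.9 17.3 -1.1
140 164.9 17.9 -1.23
154 178.9 18.3 -1.35
168 192.9 18.5 -1.47
182 206.9 18.5 -1.59
196 220.9 18.4 -1.72
```

View pics/c9.png

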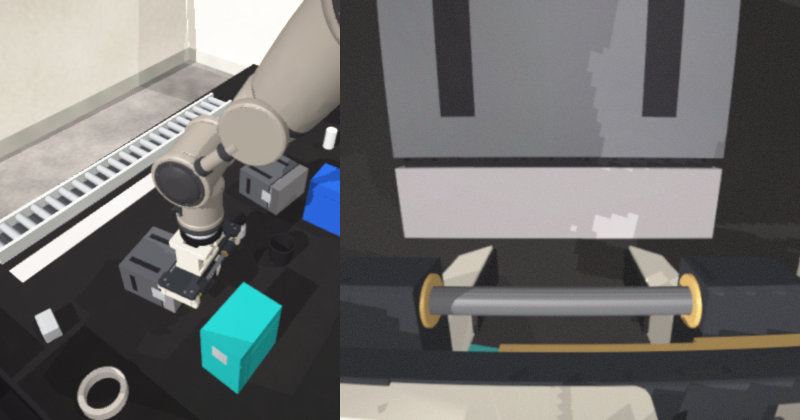

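The wrist view shows the lid square to both fingers and nearly centred, so I'll push along the arc.

>>> apply_moves(
  increments=[
    {"grip":0.75,"linear":[12,2,0],"turn":[0,0,0]},
    {"grip":0.75,"linear":[20,3,0],"turn":[0,0,0]},
    {"grip":0.75,"linear":[27,4.4,0],"turn":[0,0,0]},
    {"grip":0.75,"linear":[36,5.9,0],"turn":[0,0,-0.1]},
    {"grip":0.75,"linear":[46,7.3,0],"turn":[0,0,-0.18]},
    {"grip":0.75,"linear":[56,8.7,0],"turn":[0,0,-0.27]},
    {"grip":0.75,"linear":[66,10,0],"turn":[0,0,-0.36]},
    {"grip":0.75,"linear":[76,11.3,0],"turn":[0,0,-0.45]},
    {"grip":0.75,"linear":[86,12.4,0],"turn":[0,0,-0.53]},
    {"grip":0.75,"linear":[95,13.3,0],"turn":[0,0,-0.61]},
  ],
)

```text
time: 10.05
tool_pos: [0.5424, 0.2045, 0.0385]
tool_rot: [3.14, -0.0, -1.473]
contact_force: [-6.9, 0.5, 3.2]
opening: 0.069
```

```bash
python3 - <<'E'
from h import *
o=observe();print(o['time'],o['tool_pos'],o['tool_rot'],o['contact_force'],o['opening'])
a=snap('side','s10.png');b=snap('wrist','w10.png')
cv2.imwrite('pics/c10.png',cv2.cvtColor(np.hstack([a[:,60:400],b[:,60:]])[:,:800],cv2.COLOR_RGB2BGR))
E
```

```text
10.05 [0.54240466 0.20445002 0.03852656] [ 3.13983534e+00 -4.44548900e-05 -1.47282119e+00] [-6.93197195  0.48304279  3.18210774] 0.06896259139633082
```

View pics/c10.png

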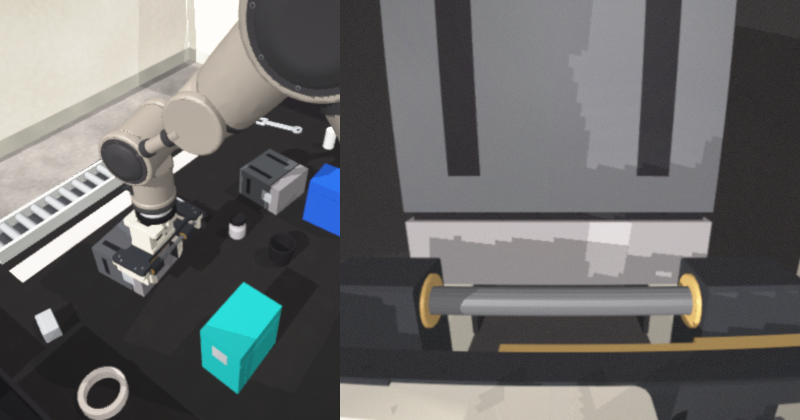

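>>> apply_moves(
  increments=[
    {"grip":0.75,"linear":[10,1,0],"turn":[0,0,-0.1]},
    {"grip":0.75,"linear":[20,1.8,0],"turn":[0,0,-0.18]},
    {"grip":0.75,"linear":[30,2.5,0],"turn":[0,0,-0.27]},
    {"grip":0.75,"linear":[40,3.2,0],"turn":[0,0,-0.36]},
    {"grip":0.75,"linear":[50,3.8,0],"turn":[0,0,-0.45]},
    {"grip":0.75,"linear":[60,4.2,0],"turn":[0,0,-0.54]},
    {"grip":0.75,"linear":[70,4.6,0],"turn":[0,0,-0.63]},
    {"grip":0.75,"linear":[80,4.9,0],"turn":[0,0,-0.72]},
    {"grip":0.75,"linear":[90,5.1,0],"turn":[0,0,-0.8]},
    {"grip":0.75,"linear":[100,5.2,0],"turn":[0,0,-0.9]},
  ],
)

```text
time: 11.15
tool_pos: [0.642, 0.2098, 0.0382]
tool_rot: [3.139, -0.0, -1.567]
contact_force: [-4.6, 0.5, 3.0]
opening: 0.0689
```

```bash
python3 - <<'E'
from h import *
o=observe();print(o['time'],o['tool_pos'],o['tool_rot'],o['contact_force'],o['opening'])
a=snap('side','s11.png');b=snap('wrist','w11.png')
cv2.imwrite('pics/c11.png',cv2.cvtColor(np.hstack([a[:,60:400],b[:,60:]])[:,:800],cv2.COLOR_RGB2BGR))
b=snap('top','t11.png'); cv2.imwrite('pics/t11c.png',cv2.resize(cv2.cvtColor(b[90:260,100:300],cv2.COLOR_RGB2BGR),None,fx=3.5,fy=3.5,interpolation=cv2.INTER_CUBIC))
E
```

```text
11.15 [0.64204417 0.20981628 0.0382171 ] [ 3.13943332e+00 -4.70349032e-05 -1.56689384e+00] [-4.60114822  0.49632865  3.01842604] 0.06892351531932463
```

View pics/c11.png

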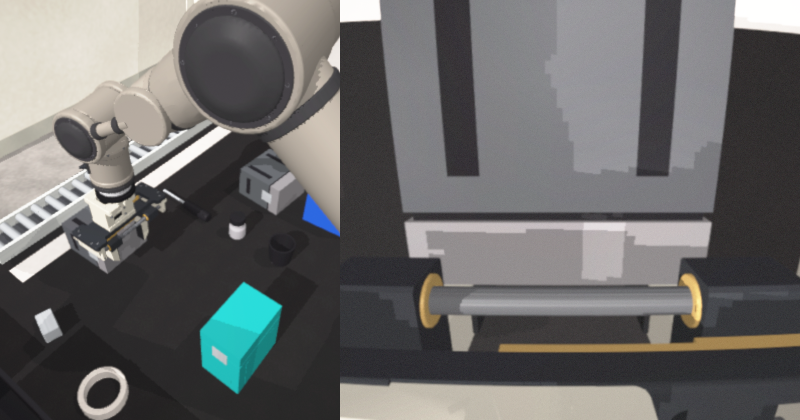

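View pics/t11c.png

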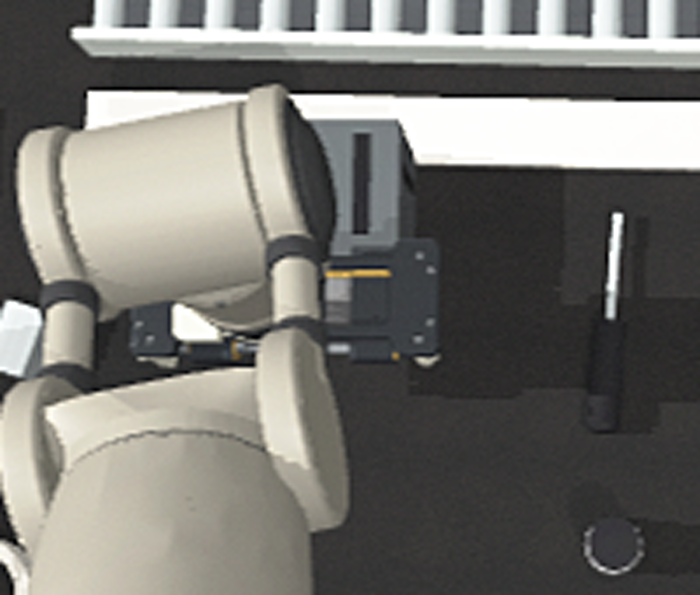

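```bash
python3 - <<'E'
from h import *
print(onplane('top',(400/3.5+100-.5,120/3.5+90-.5),.08)*1000, onplane('top',(330/3.5+100-.5,120/3.5+90-.5),.08)*1000)
E
```

```text
[779.73381552 150.11038386  80.        ] [779.63576897 197.4652257   80.        ]
```

>>> apply_moves(
  increments=[
    {"grip":0.75,"linear":[6,0,0],"turn":[0,0,-0.06]},
    {"grip":0.75,"linear":[12,0,0],"turn":[0,0,-0.12]},
    {"grip":0.75,"linear":[17,0,0],"turn":[0,0,-0.18]},
    {"grip":0.75,"linear":[21,0,0],"turn":[0,0,-0.22]},
    {"grip":0.75,"linear":[22,0,0],"turn":[0,0,-0.22]},
    {"grip":0.75,"linear":[22,0,0],"turn":[0,0,-0.22]},
  ],
)

```text
time: 11.9
tool_pos: [0.6639, 0.2097, 0.0379]
tool_rot: [3.14, -0.0, -1.59]
contact_force: [-4.4, 0.4, 2.7]
opening: 0.0691
```

>>> apply_moves(
  increments=[
    {"grip":0.75,"linear":[-15,0,0],"turn":[0,0,0]},
    {"grip":0.75,"linear":[-40,0,0],"turn":[0,0,0]},
    {"grip":0.75,"linear":[-75,0,0],"turn":[0,0,0]},
    {"grip":0.75,"linear":[-90,0,45],"turn":[0,0,0]},
    {"grip":0.75,"linear":[-100,0,90],"turn":[0,0,0]},
    {"grip":0.75,"linear":[-130,-20,125],"turn":[0,0,0]},
    {"grip":0.75,"linear":[-165,-45,150],"turn":[0,0,0]},
    {"grip":0.75,"linear":[-200,-70,170],"turn":[0,0,0]},
    {"grip":0.75,"linear":[-220,-100,180],"turn":[0,0,0]},
    {"grip":0.75,"linear":[-230,-125,190],"turn":[0,0,0]},
  ],
)

```text
time: 12.9
tool_pos: [0.4332, 0.0835, 0.229]
tool_rot: [-3.139, -0.0, -1.589]
contact_force: [-0.8, 0.3, 0.0]
opening: 0.0687
```

```bash
python3 - <<'E'
from h import *
o=observe();print(o['time'],o['tool_pos'],o['tool_rot'],o['contact_force'],o['opening'])
a=snap('side','s12.png');b=snap('top','t12.png')
cv2.imwrite('pics/c12.png',cv2.cvtColor(np.hstack([a[:,:320],b[:,80:]])[:,:800],cv2.COLOR_RGB2BGR))
cv2.imwrite('pics/t12c.png',cv2.resize(cv2.cvtColor(b[95:215,130:260],cv2.COLOR_RGB2BGR),None,fx=5,fy=5,interpolation=cv2.INTER_CUBIC))
E
```

```text
12.9 [0.43316166 0.0835372  0.22897379] [-3.13942061e+00 -4.20355257e-04 -1.58925436e+00] [-0.79478551  0.31845131  0.00884345] 0.06868238925561804
```

View pics/c12.png

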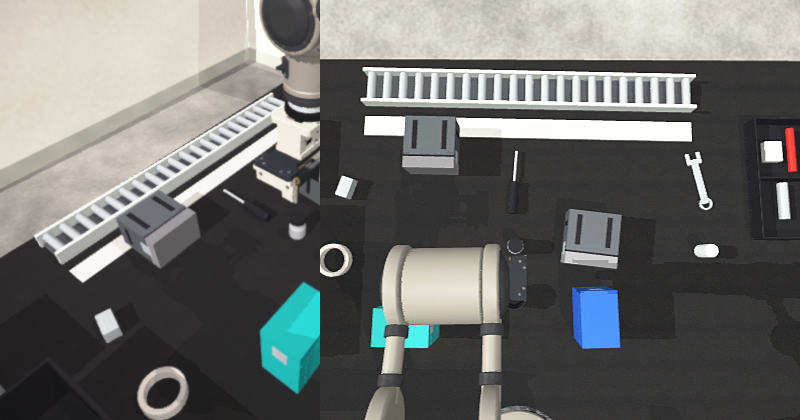

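View pics/t12c.png

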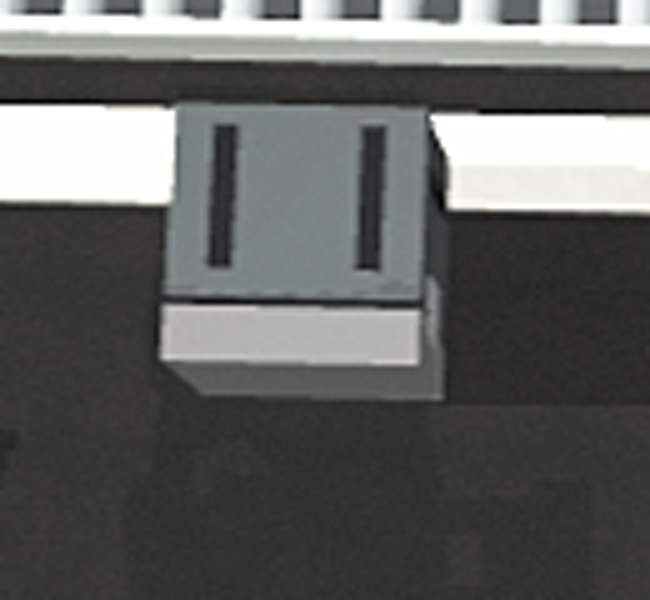

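```bash
python3 - <<'E'
from h import *
P=np.array([onplane('top',(u/5+130-.4,v/5+95-.4),.08)*1000 for u,v in ((178,104),(430,108),(420,366),(160,362))]);print(P.round(1))
e=(P[0]+P[1])/2;l=(P[2]+P[3])/2;d=P[0]-P[1];print('edge',e,'lid+125',l[0]+125,'yaw',np.degrees(np.arctan2(-d[0],d[1])),np.linalg.norm(d))
d=P[3]-P[2];print(np.degrees(np.arctan2(-d[0],d[1])))
d=e-l;print(np.degrees(np.arctan2(d[1],d[0])),np.linalg.norm(d))
a=cv2.imread('pics/t0.png') if 0 else cv2.imread('pics/top0.png'); b=cv2.imread('pics/t12.png')
def cen(im,box,th):
    x0,y0,x1,y1=box; g=im[y0:y1,x0:x1].min(2)>th; v,u=np.nonzero(g); return (u.mean()+x0).round(2),(v.mean()+y0).round(2),g.sum()
for n,bx in dict(gauge=(90,170,122,205),tape=(70,238,116,282),wrench=(440,148,478,214),roller=(450,238,482,262),sd=(268,148,282,182)).items(): print(n,cen(a,bx,140),cen(b,bx,140))
d=cv2.absdiff(a,b).max(2)>40
s0=cv2.imread('pics/side0.png'); s1=cv2.imread('pics/s8.png')
cv2.imwrite('pics/cmp.png',np.hstack([a[130:320,230:500],b[130:320,230:500]]))
E
```

```text
[[800.1 265.7  80. ]
 [798.4 146.1  80. ]
 [673.2 148.6  80. ]
 [675.  270.1  80. ]]
edge [799.24603642 205.93545436  80.        ] lid+125 799.0952343653942 yaw -0.8152328113471028 119.61032579744122
-0.8465322076428499
-1.5737302907694404 125.19802526705703
gauge (np.float64(103.77), np.float64(186.16), np.int64(247)) (np.float64(103.67), np.float64(186.18), np.int64(255))
tape (np.float64(92.64), np.float64(259.79), np.int64(490)) (np.float64(92.02), np.float64(259.49), np.int64(499))
wrench (np.float64(458.68), np.float64(179.37), np.int64(509)) (np.float64(458.76), np.float64(179.56), np.int64(513))
roller (np.float64(466.07), np.float64(250.2), np.int64(282)) (np.float64(466.07), np.float64(250.24), np.int64(284))
sd (np.float64(274.8), np.float64(165.58), np.int64(84)) (np.float64(274.84), np.float64(165.5), np.int64(86))
```

View pics/cmp.png

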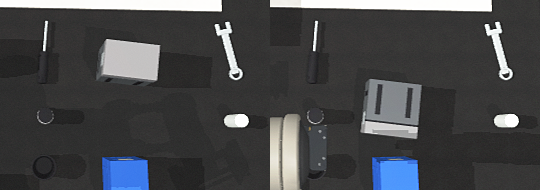

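```bash
python3 -c "
from h import *
o=observe();print(o['time'],abs(o['qvel']).max(),o['contact_force']);print(hand_in())"
```

```text
13.0 0.053884763072350114 [-0.40249114  0.51413719  0.02485239]
the job is handed in; nothing more can be done
None
```

Both crates are lying on their near faces with their lids towards the robot, and the stamped one is on the dispatch line. I handed in at about 13 s, well inside the 64 s limit; no verdict was reported.

- **Tipping:** I tipped each crate by pulling with the fingertips near the top of its far face. Once they were down, the wrist camera showed the ring and bar on the left crate's base and nothing on the right one's.
- **Push:** I pushed the left (stamped) crate about 0.2 m along a gentle arc with two fingertips on its lid. I then backed off and left the right crate where it fell.
- **Position on the line:** In the last top view the crate's base edge is at x ≈ 799 mm, y ≈ 206 mm. The line's middle there is about 800 mm, and the band is ±25 mm.
- **Squareness:** The edge is turned about -0.8° against the line's -1.0°. The crate's side edges gave -1.6°, so the views differ slightly.
- **Position check before the last push:** Camera and arm readings of the base edge disagreed by about 3 mm, so I used a value between them.
- **Other things on the bench:** The gauge block, tape roll, wrench, spare roller and screwdriver are within 1 pixel of where they started. The jar looks unmoved by eye. The arm hid most of the cup and the turquoise look-alike in the final top view; the arm passed near neither of them low down, and both looked unmoved in the earlier views.
- **Contact forces:** The force readings I saw were at most about 8 N. At hand-in the gripper was clear of everything, at about 0.23 m height.

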